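Stamp a steel coupon in the bench marking press

TASK

Lay the flat steel coupon in the mouth of the marking press and push it in lengthwise until its end is fully home against the back stop. Then press the knob straight down, past the soft first stop where the stamp nose meets the coupon, on to the stiff second stop; lean on that with about 15 N in all for half a second without forcing it, and let the knob come all the way up again, leaving the coupon home in the press and the other things where they are.

Things in the scene. Friction and masses are not known exactly. Their poses are not given: they have to be found in the camera images.
- coupon_center (a point): centre (half-way up) of the flat steel coupon, bare grey, 32 wide x 120 long x 6 mm thick, 0.1 to 0.3 kg, loose. Its own y is the long axis, x the width, z the thickness. It starts lying flat on the table, to the left or the right of the press.
- marking_press: grey bench marking press, fixed to the table; origin on the table under the plunger axis, z up, +x from its open mouth to the column at the back. Its head (x = -25 to +88 mm, 52 mm wide, z = 56 to 130 mm) overhangs a bed whose top is 20 mm above the table. The flange on the table is 8 mm high and starts at x = -55 mm.
- mouth (a point): on the bed at the start of the channel, x = -50 mm of the press, z = 20 mm. In front of it (to x = -142 mm) the bed is a tongue only 22 mm wide; behind it the channel, 36 mm wide between guide rails 10 mm high, runs to the back stop face at x = +25 mm. The rails are flared outward in front, from x = -70 mm.
- seat (a point): where the centre of the coupon is when it is home: x = -35, y = 0, z = 23 mm of the press, the coupon's long axis along the press's x. Its near end is then at x = -95 mm, still on the tongue outside the head. Axes as the press.
- knob_top (a point): centre of the top of the black mushroom knob of the plunger, 44 mm diameter, nearly flat, 180 mm above the table when up; moves down with the plunger, which is vertical at x = y = 0 of the press.
- plunger (a joint): plunger travel in m: 0 up, grows downward, at most 0.030; springs back by itself. Knob force: 2 to 3 N at 0, growing 0.06 N/mm. At about 8 mm the sprung nose meets a coupon that is home (first, soft stop): a step of 3 N to about 6 N, then 0.14 N/mm. The second stop comes at 11 to 23 mm, hidden, different each time: from 6 to 8 N the force then grows 7 N/mm.
- stop_collar: collar on the plunger inside the head, not visible, rides with the plunger; the force on it is the load on the second stop. A good stamping loads the stop with more than 4 N; more than 12 N damages it. About 15 N on the knob in all lies in between.
- bar_stock_2: short steel bar 16 wide x 110 long x 8 mm (narrower and thicker than the coupon), rusty dark; not the workpiece, leave it; origin at the middle of its underside
- nut_m20: steel hex nut, 34 mm across, 16 mm high; leave it; origin at the middle of its underside
- nut_m16: smaller steel hex nut, 27 mm across, 13 mm high; leave it; origin at the middle of its underside
- bolt_m16: steel hex bolt lying down, 81 mm long; leave it; origin at the middle of its underside
- gas_nozzle_1: tapered tube, 21 mm diameter, 68 mm long, lying down; leave it; origin at the middle of its underside

How it is judged:
By the outcome, as a careful person would: the job done as asked, in the order asked, and still so for the second after the job is handed in, with the robot touching nothing.
It also fails if it takes over 72 s, if anything falls off the work surface, if the arm or the gripper's body presses on something with over 40 N, if the wrist force passes 120 N, or if a joint passes its speed limit or range.

ROBOT

A 6-joint arm with a two-finger parallel gripper is mounted at the origin on a cart in front of the work surface, level with it; the furniture and walls round the work are solid. World frame = base frame: x ahead of the robot, y to its left, z up, the work surface at z = 0. Lengths are in mm, angles in rad, forces in N, time in s.
With the tool pointing down it reaches from about 350 to 975 mm from the base axis. Payload 7.1 kg.
Tool frame: the origin (TCP) lies on the front face of the gripper's body, between the roots of the fingers; the fingertips stand 80 mm ahead of it and the grasp point (between the pads) lies 61 mm ahead of it (env.tips_ahead is the distance from the TCP to the fingertips, in mm); z points along the fingers, y is the direction in which the jaws open and shut (so a half turn about z gives the same grasp; the last joint's range is limited). The gripper opens to 88 mm and grips with 3 to 60 N. Pads are 20 mm wide; open, the fingers measure 115 mm over their backs; the gripper's body (75 mm by 178 mm) begins 61 mm behind the grasp point.
Start: joints at [-1.209, 0.423, 1.63, -0, 1.089, -0.019], TCP at [232.306, -580.206, 302.675] pointing down, gripper open.
Joint ranges: [-3, 3], [-0.9, 2.11], [0.09, 2.58], [-1.31, 4.45], [0.11, 2.69], [-2.54, 2.54]. Speed limits (rad/s): [2.39, 2.39, 3.01, 3.14, 3.14, 3.14].

INTERFACE

Orientations are given as a unit quaternion [x, y, z, w].
In Python, from station import env, set_gripper, viewer, workorder gives the robot as it stands. Calls block until the motion is done:
- env.reach(position, orientation): joint-space move of the TCP to a pose.
- env.move_l(position, rot=None, rate=150, f_stop=None): straight line of the TCP; rot=None keeps the orientation; rate is the mean speed in mm/s. With f_stop (N) it stops when the force on the tool has changed by that much, and returns True; else False.
- env.move_joints(angles): joint-space move.
- set_gripper(opening): finger opening in mm; the grip force is fixed at half the most; returns when the fingers have stopped.
- env.hold(seconds).
- env.ik(position, orientation): joint angles nearest the present ones, or None.
- env.read_state(): the state.
- viewer.camera(name): name is "scene" or "top" or "wrist"; returns the picture (384x512x3 uint8, blue, green, red); there is no depth.
- viewer.camera_params(name): a dict with "fx", "fy", "cx", "cy" (pixels), "dist" ([k1, k2, p1, p2, k3] as OpenCV has them; the pictures are not rectified), "pose" (4x4, takes a point from camera to world coordinates); the wrist camera has in their place "tool_from_camera" (4x4, takes a point from camera to tool coordinates, whose origin is the TCP and whose axes are the flange's). Camera axes: x right, y up, looking along -z (the intrinsics and any distortion apply to the point x, -y, -z); pixel columns grow to the right and rows downward; lengths in mm; the calibration is good to about 2 mm. A picture is of the moment at which its call begins: read the wrist's pose just before it. camera_params takes no time and is no camera call.
A pose or a line that the arm cannot do raises env.IKError and nothing moves.
- workorder.sign_off(): hands the job in, once; it reports no verdict.
The state is a dict: "time_s": time; "qpos": joint angles; "dq": joint speeds; "tau": joint torques, N m; "tool_pos": TCP position; "orientation": TCP orientation; "force": force on the tool from outside, world axes, zero at the start; "wrist_torque": the same for the moment, N m; "width": finger opening in mm.
Only numpy, scipy, OpenCV 4.12 (cv2) and the standard library are available. Lean on these libraries where they do the work, as an engineer would, in place of code of your own. Each camera call takes 0.05 s, during which the arm holds its last target. There are 200 camera calls.

## Working session

There is one attempt and no reset: what is moved stays moved. The work goes in short steps, each a Python script; the robot and the scene stay as the last script left them, time stands still between calls to the robot, and variables do not carry over. Pictures are saved under pics/ and viewed, about 8 in all and at most 12, crops included, and the job is handed in when it is done.

```bash
ls; mkdir -p pics; python3 - <<'E'
from station import env, viewer
import cv2
for n in("scene","top"):
    cv2.imwrite(f"pics/{n}0.png",cv2.resize(viewer.camera(n),(800,600)))
    p=viewer.camera_params(n);print(n,p)
print(viewer.camera_params("wrist"));print(env.read_state())
E
```

```text
pics
scene {'fx': 425.032328211814, 'fy': 425.032328211814, 'cx': 260.9019413536479, 'cy': 194.9982942942585, 'dist': array([-0.1081472,  0.       ,  0.       ,  0.       ,  0.       ]), 'pose': array([[-9.75718030e-01,  1.77182478e-01, -1.28766045e-01,
         4.11538747e+02],
       [-2.18671906e-01, -8.21628339e-01,  5.26411883e-01,
         4.68673918e+02],
       [-1.25268700e-02,  5.41787082e-01,  8.40422415e-01,
         8.95554691e+02],
       [ 0.00000000e+00,  0.00000000e+00,  0.00000000e+00,
         1.00000000e+00]])}
top {'fx': 359.1256124270942, 'fy': 359.1256124270942, 'cx': 256.77444851450736, 'cy': 191.86130958212178, 'dist': array([-0.08139263,  0.        ,  0.        ,  0.        ,  0.        ]), 'pose': array([[ 3.22026623e-03,  9.81475494e-01, -1.91560657e-01,
         3.51777561e+02],
       [-9.99737600e-01, -1.18473806e-03, -2.28763708e-02,
         6.08852508e+00],
       [-2.26795465e-02,  1.91584059e-01,  9.81214139e-01,
         9.46847915e+02],
       [ 0.00000000e+00,  0.00000000e+00,  0.00000000e+00,
         1.00000000e+00]])}
{'fx': 317.4886260544197
[... 493 characters left out ...]
,
         1.00000000e+00]])}
{'time_s': 0.1, 'qpos': array([-1.20901347e+00,  4.23821103e-01,  1.63060303e+00,  3.10900792e-05,
        1.08860563e+00, -1.90275203e-02]), 'dq': array([ 0.00020565, -0.00305321, -0.00123248, -0.00016089,  0.00229211,
       -0.00025458]), 'tau': array([-1.06882024e-03, -5.45616817e+01, -2.74324948e+01,  6.45030336e-02,
        1.88696128e-02, -3.91409537e-05]), 'tool_pos': array([ 232.17058791, -579.85513425,  301.94810172]), 'orientation': array([ 9.81928743e-01,  1.89249641e-01, -1.08977069e-04, -7.10379187e-04]), 'force': array([-0.05835173, -0.06681986,  0.29806792]), 'wrist_torque': array([0.03131892, 0.01857888, 0.00633797]), 'width': 87.49963221698717}
```

View pics/scene0.png

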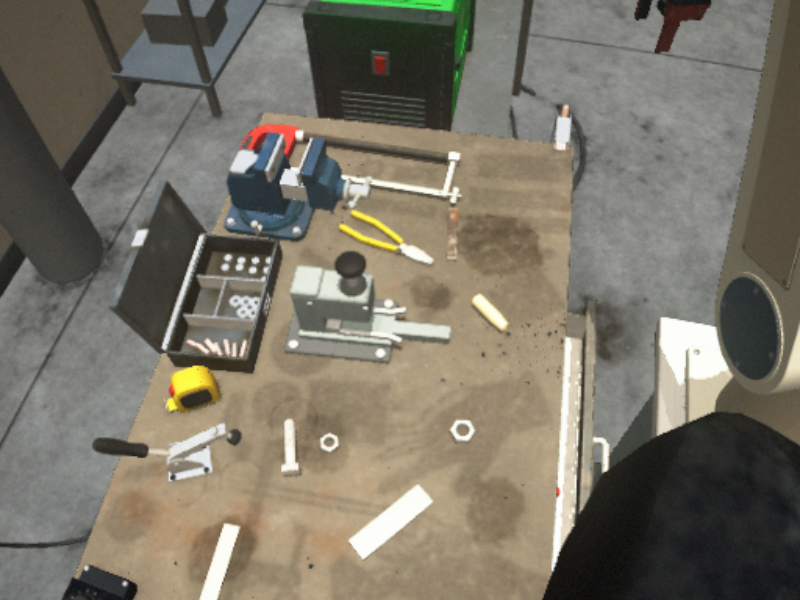

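View pics/top0.png

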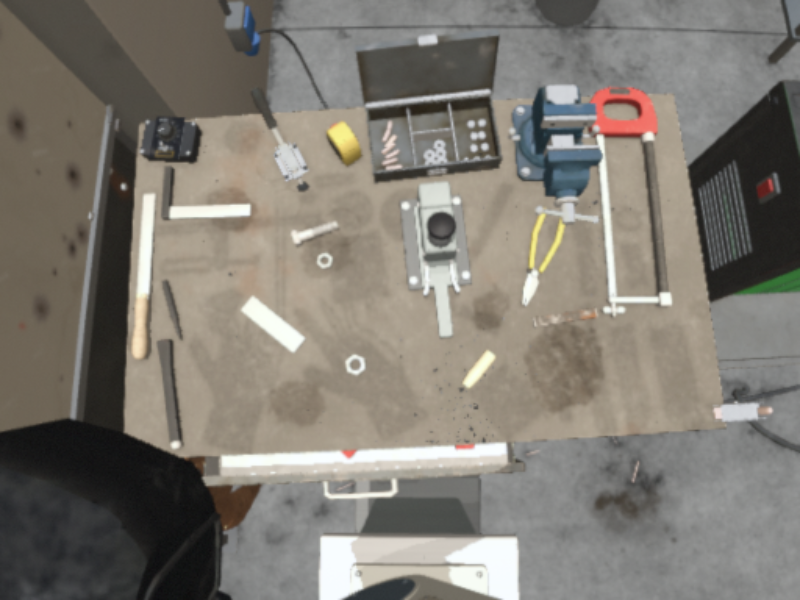

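The scene picture shows the press mid-table with its tongue toward the robot. The top picture (800 px wide) shows the coupon at (272,324), left of the press. The knob is at (441,228) and the tongue tip at (446,336). The bar is the rusty one at (565,318). Next I localise from these.

```bash
cat > h.py <<'E'
import numpy as np, cv2
from scipy.spatial.transform import Rotation as R
from station import env, set_gripper, viewer, workorder
def campose(n, st=None):
    p=viewer.camera_params(n)
    if n!="wrist": return p,p["pose"]
    T=np.eye(4);T[:3,:3]=R.from_quat(st["orientation"]).as_matrix();T[:3,3]=st["tool_pos"]
    return p,T@p["tool_from_camera"]
def cast(px,z,n,st=None):
    "pixels (N,2) -> world points on plane z"
    p,T=campose(n,st)
    K=np.array([[p["fx"],0,p["cx"]],[0,p["fy"],p["cy"]],[0,0,1]])
    u=cv2.undistortPoints(np.float64(px).reshape(-1,1,2),K,p["dist"]).reshape(-1,2)
    d=np.c_[u[:,0],-u[:,1],-np.ones(len(u))]@T[:3,:3].T
    o=T[:3,3]; return o+d*((z-o[2])/d[:,2])[:,None]
def proj(P,n,st=None):
    p,T=campose(n,st)
    K=np.array([[p["fx"],0,p["cx"]],[0,p["fy"],p["cy"]],[0,0,1]])
    c=(np.atleast_2d(P)-T[:3,3])@T[:3,:3]
    return cv2.projectPoints(np.c_[c[:,0],-c[:,1],-c[:,2]],np.zeros(3),np.zeros(3),K,p["dist"])[0].reshape(-1,2)
def down(az):
    "tool pointing down, tool x at world azimuth az"
    return R.from_matrix(np.c_[[np.cos(az),np.sin(az),0],[np.sin(az),-np.cos(az),0],[0,0,-1]]).as_quat()
def rect(img,seed,thr,z,n,st=None):
    "bright blob at seed -> world centre, long-axis azimuth, sizes"
    m=(img.min(2)>thr).astype(np.uint8)
    _,lab=cv2.connectedComponents(m)
    b=(lab==lab[int(seed[1]),int(seed[0])]).astype(np.uint8)
    c=max(cv2.findContours(b,cv2.RETR_EXTERNAL,cv2.CHAIN_APPROX_NONE)[0],key=len)[:,0]
    w=cast(c,z,n,st)[:,:2].astype(np.float32)
    (cx,cy),s,_=r=cv2.minAreaRect(w); B=cv2.boxPoints(r)
    e=max(B[1]-B[0],B[2]-B[1],key=np.linalg.norm)
    return np.array([cx,cy]),np.arctan2(e[1],e[0]),s
E
python3 - <<'E'
from h import *
im=viewer.camera("top"); k=512/800
print(im[int(324*k),int(272*k)])
print(rect(im,(272*k,324*k),150,6,"top"))
print("knob",cast([[441*k,228*k]],180,"top"),"tip",cast([[439*k,336*k],[452*k,335*k]],20,"top"))
E
```

```text
[248 255 250]
(array([495.38342285, 249.52632141]), np.float32(0.90828764), (125.54225158691406, 38.04405212402344))
knob [[605.90532113 -32.55565519 180.        ]] tip [[471.35610392 -35.28678316  20.        ]
 [473.01695674 -56.88814196  20.        ]]
```

```bash
python3 - <<'E'
from h import *
pics=[]
for (x,y,z,az) in [(520,-41,300,np.pi+.1),(495,249,250,np.pi+.908)]:
    env.reach([x,y,z],down(az)); env.hold(.2); st=env.read_state()
    im=viewer.camera("wrist"); pics.append(im); print(st["time_s"],st["qpos"].round(2),st["tool_pos"].round(1))
    np.savez(f"w{len(pics)}.npz",im=im,pos=st["tool_pos"],q=st["orientation"])
print(proj([495,249,6],"wrist",st))
s=proj([495,249,6],"wrist",st)[0]
print(rect(im,s,150,6,"wrist",st))
cv2.imwrite("pics/w.png",cv2.resize(np.vstack(pics),(600,900))[:,:] if 0 else cv2.resize(np.hstack(pics),(800,300)))
cv2.imwrite("pics/w1.png",cv2.resize(pics[0],(800,600)))
E
```

```text
2.5333 [-0.1   0.28  1.86 -0.    1.01 -1.77] [520.  -41.5 300. ]
3.9167 [ 0.44  0.39  1.83 -0.    0.92 -2.03] [495.6 247.9 250.3]
[[254.63863371 177.98974696]]
(array([525.1652832, 290.8538208]), np.float32(-0.665555), (450.71893310546875, 678.4127197265625))
```

View pics/w1.png

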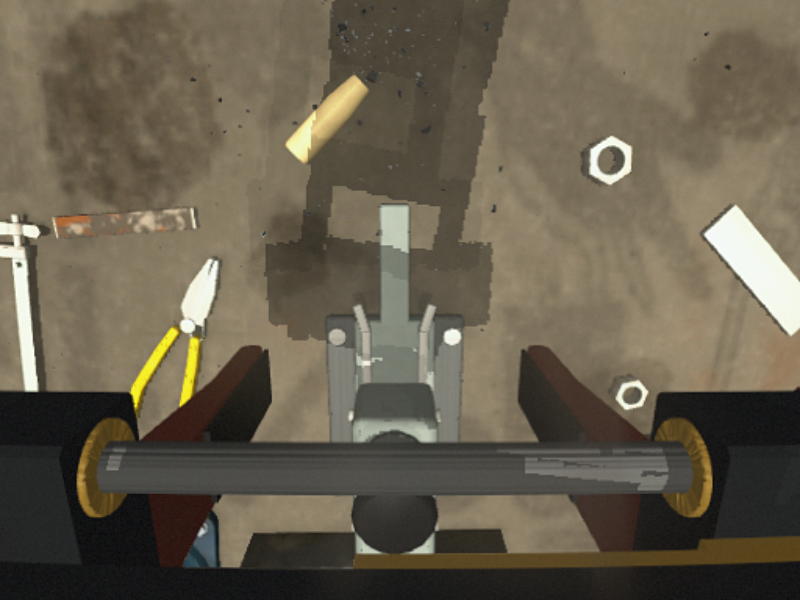

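View pics/w.png

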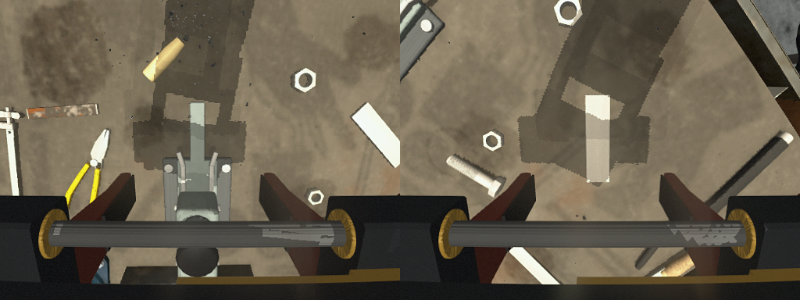

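The wrist view over the press (800 px) shows the tongue tip corners at about (381,205) and (409,205), and the rails at columns 362 and 428. The coupon is half shadowed at right panel (597,138), where predicted. Now I'll take edges by colour, which shadow affects less.

```bash
python3 - <<'E'
from h import *
def load(i):
    d=np.load(f"w{i}.npz");return d["im"],dict(tool_pos=d["pos"],orientation=d["q"])
k=.64
im,st=load(1); I=im.astype(int)
m=((I[...,0]-I[...,2])>-8).astype(np.uint8)
roi=np.zeros_like(m); roi[int(190*k):int(295*k),int(355*k):int(440*k)]=1
m=cv2.morphologyEx(m*roi,cv2.MORPH_OPEN,np.ones((3,3)))
rows=[(r,np.flatnonzero(m[r]).min()-.5,np.flatnonzero(m[r]).max()+.5) for r in range(m.shape[0]) if m[r].sum()>8]
print(len(rows),rows[0],rows[5],rows[-1])
A=np.array(rows[3:]); L=cast(A[:,[1,0]],20,"wrist",st); Rr=cast(A[:,[2,0]],20,"wrist",st)
C=(L+Rr)/2; f=np.polyfit(C[:,0],C[:,1],1); tip=cast([[(rows[3][1]+rows[3][2])/2,rows[0][0]-.5]],20,"wrist",st)[0]
print("width",np.median(np.linalg.norm(L-Rr,axis=1)),"yaw",np.arctan(f[0]),"res",np.std(C[:,1]-np.polyval(f,C[:,0])),"tip",tip)
im,st=load(2); I=im.astype(int)
for p in [(597,110),(597,160),(620,150),(580,160),(640,90)]:
    c=(int((p[0]-400)*1.28),int(p[1]*1.28)); print(p,I[c[1],c[0]])
m=((I[...,0]-I[...,2])>-8).astype(np.uint8); m[:100]=0;m[245:]=0;m[:,:210]=0;m[:,300:]=0
m=cv2.morphologyEx(m,cv2.MORPH_OPEN,np.ones((3,3)))
c=max(cv2.findContours(m,cv2.RETR_EXTERNAL,cv2.CHAIN_APPROX_NONE)[0],key=cv2.contourArea)[:,0]
w=cast(c,6,"wrist",st)[:,:2].astype(np.float32); r=cv2.minAreaRect(w);B=cv2.boxPoints(r)
e=max(B[1]-B[0],B[2]-B[1],key=np.linalg.norm)
print("coupon",r,np.arctan2(e[1],e[0]))
E
```

```text
Traceback (most recent call last):
IndexError: list index out of range
```

```bash
python3 - <<'E'
from h import *
d=np.load("w1.npz")["im"]
for r in (230,270):
    print([tuple(int(v) for v in d[int(r*.64),c]) for c in range(238,268,2)])
d=np.load("w2.npz")["im"]
for r in (135,160,205):
    print([tuple(int(v) for v in d[r,c]) for c in range(228,280,4)])
E
```

```text
[(96, 119, 130), (98, 121, 132), (77, 86, 91), (138, 151, 146), (186, 206, 196), (184, 204, 194), (185, 204, 197), (183, 203, 194), (182, 203, 195), (183, 202, 192), (182, 201, 192), (178, 198, 187), (82, 100, 109), (100, 123, 136), (99, 121, 132)]
[(63, 76, 84), (64, 79, 86), (64, 78, 84), (114, 126, 120), (119, 130, 126), (116, 128, 123), (114, 125, 121), (114, 127, 121), (116, 126, 121), (114, 126, 121), (113, 125, 120), (112, 123, 119), (61, 74, 79), (67, 80, 87), (74, 88, 96)]
[(98, 122, 134), (101, 126, 140), (110, 134, 149), (231, 247, 244), (225, 242, 244), (225, 244, 243), (226, 243, 244), (225, 243, 244), (223, 242, 245), (222, 241, 244), (189, 218, 225), (100, 120, 134), (103, 125, 138)]
[(71, 87, 96), (73, 90, 98), (71, 88, 95), (148, 171, 182), (145, 168, 179), (147, 171, 180), (147, 169, 179), (144, 166, 175), (145, 166, 176), (142, 163, 174), (108, 126, 134), (68, 84, 91), (70, 85, 91)]
[(78, 97, 105), (79, 98, 106), (79, 95, 106), (157, 180, 193), (159, 182, 193), (159, 183, 194), (158, 183, 194), (161, 183, 195), (152, 178, 187), (156, 179, 189), (88, 104, 113), (74, 90, 97), (77, 91, 101)]
```

```bash
cat > loc.py <<'E'
from h import *
def load(i):
    d=np.load(f"w{i}.npz");return d["im"],dict(tool_pos=d["pos"],orientation=d["q"])
im,st=load(1); I=im.astype(int)
m=((I[...,1]-I[...,2])>1).astype(np.uint8)
roi=np.zeros_like(m); roi[118:188,236:275]=1
m=cv2.morphologyEx(m*roi,cv2.MORPH_OPEN,np.ones((3,3)))
rows=[(r,np.flatnonzero(m[r]).min()-.5,np.flatnonzero(m[r]).max()+.5) for r in range(m.shape[0]) if m[r].sum()>8]
A=np.array(rows[3:]); L=cast(A[:,[1,0]],20,"wrist",st); Rr=cast(A[:,[2,0]],20,"wrist",st)
C=(L+Rr)/2; f=np.polyfit(C[:,0],C[:,1],1); tip=cast([[(rows[3][1]+rows[3][2])/2,rows[0][0]-.5]],20,"wrist",st)[0]
print(len(rows),"width",np.median(np.linalg.norm(L-Rr,axis=1)),"yaw",np.arctan(f[0]),"res",np.std(C[:,1]-np.polyval(f,C[:,0])),"tip",tip)
yaw=np.arctan(f[0]);print("origin",tip[:2]+142*np.array([np.cos(yaw),np.sin(yaw)]))
im,st=load(2); I=im.astype(int)
m=(I[...,1]>142).astype(np.uint8); m[:100]=0;m[245:]=0;m[:,:225]=0;m[:,285:]=0
m=cv2.morphologyEx(m,cv2.MORPH_OPEN,np.ones((5,5)))
c=max(cv2.findContours(m,cv2.RETR_EXTERNAL,cv2.CHAIN_APPROX_NONE)[0],key=cv2.contourArea)[:,0]
w=cast(c,6,"wrist",st)[:,:2].astype(np.float32); r=cv2.minAreaRect(w);B=cv2.boxPoints(r)
e=max(B[1]-B[0],B[2]-B[1],key=np.linalg.norm)
print("coupon",r,np.arctan2(e[1],e[0]))
# knob + tongue from the top camera
im=viewer.camera("top");d=(im.max(2)<60).astype(np.uint8);d[:130]=0;d[165:]=0;d[:,:262]=0;d[:,300:]=0
c=max(cv2.findContours(d,cv2.RETR_EXTERNAL,cv2.CHAIN_APPROX_NONE)[0],key=cv2.contourArea)
(x,y),rad=cv2.minEnclosingCircle(c);print("knob px",x,y,rad,cast([[x,y]],178,"top"),cast([[x-rad,y],[x+rad,y]],178,"top")[:,1])
I=im.astype(int);m=((I[...,1]-I[...,2])>1).astype(np.uint8)
rows=[(r,np.flatnonzero(m[r,270:300]).mean()+270,m[r,270:300].sum()) for r in range(180,222,3) if m[r,270:300].any()]
for r in rows: print(r,cast([[r[1],r[0]]],20,"top")[0,:2].round(1))
E
python3 loc.py
```

```text
57 width 21.4591738914108 yaw 0.1096676193817032 res 0.20735776604138695 tip [473.9477316  -47.71144672  20.        ]
origin [615.09467104 -32.16984165]
coupon ((497.55572509765625, 249.13504028320312), (120.16436004638672, 31.671934127807617), 52.35997009277344) 0.91385394
knob px 281.8999938964844 145.10000610351562 9.078654289245605 [[608.49406799 -31.91825352 178.        ]] [-11.59677148 -52.23349731]
(180, np.float64(282.22727272727275), np.uint64(22)) [564.6 -39.5]
(183, np.float64(279.42105263157896), np.uint64(19)) [556.5 -32. ]
(186, np.float64(280.0833333333333), np.uint64(12)) [548.4 -33.7]
(189, np.float64(282.5), np.uint64(8)) [540.3 -40. ]
(192, np.float64(282.5), np.uint64(8)) [532.3 -39.9]
(195, np.float64(282.5), np.uint64(8)) [524.3 -39.8]
(198, np.float64(283.5), np.uint64(8)) [516.3 -42.3]
(201, np.float64(283.5), np.uint64(8)) [508.3 -42.3]
(204, np.float64(283.5), np.uint64(8)) [500.4 -42.2]
(207, np.float64(284.5), np.uint64(8)) [492.4 -44.7]
(210, np.float64(284.5), np.uint64(8)) [484.6 -44.6]
(213, np.float64(284.5), np.uint64(8)) [476.7 -44.5]
```

```bash
python3 - <<'E'
from h import *
az=np.pi+.914
g=np.array([497.5,249.1])+22*np.array([np.cos(az),np.sin(az)])
d=np.load("w1.npz");st=dict(tool_pos=d["pos"],orientation=d["q"])
T=R.from_quat(d["q"]).as_matrix()
print("tip mid px800",proj((T@[10,0,80]+d["pos"])[None],"wrist",st)/.64, proj([T@[10,y,80]+d["pos"] for y in(-44,44)],"wrist",st)/.64)
env.reach([*g,130],down(az))
print(env.move_l([*g,81.5],rate=60,f_stop=10),env.read_state()["tool_pos"])
set_gripper(20); print(env.read_state()["width"])
env.move_l([*g,180],rate=120)
env.reach([440,-40,180],down(np.pi+.11)); env.hold(.2)
st=env.read_state();im=viewer.camera("wrist");np.savez("w3.npz",im=im,pos=st["tool_pos"],q=st["orientation"])
print(st["width"],st["time_s"],st["tool_pos"],st["force"])
cv2.imwrite("pics/w3.png",cv2.resize(im,(800,600)))
E
```

```text
tip mid px800 [[398.02204244 346.74698309]] [[270.81284479 346.65792779]
 [525.17825787 346.59954669]]
False [484.19344377 231.74063974  81.49968228]
31.161271735642554
31.46892578530825 8.675 [440.45723155 -39.08702746 179.95791822] [ 0.04237169 -0.08014807 -1.11822974]
```

View pics/w3.png

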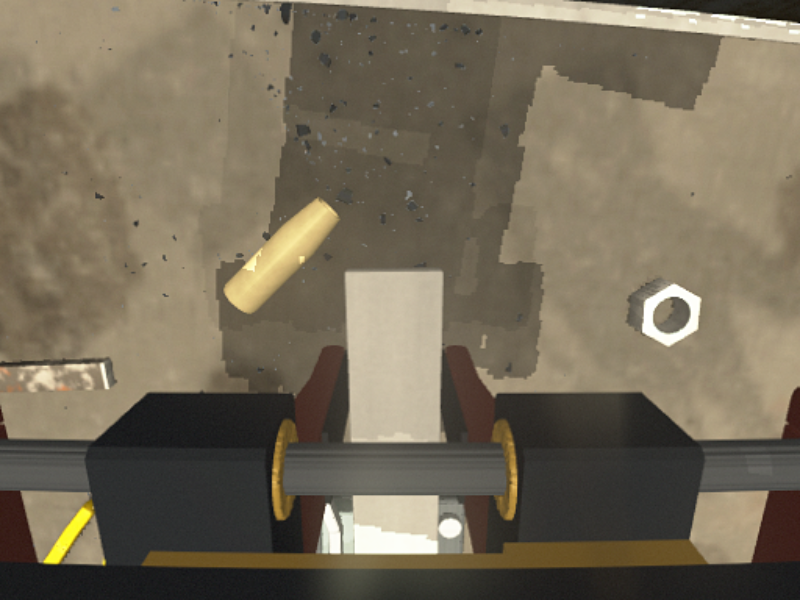

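```bash
python3 - <<'E'
from h import *
d=np.load("w3.npz");st=dict(tool_pos=d["pos"],orientation=d["q"]);I=d["im"].astype(int)
T=R.from_quat(d["q"]).as_matrix()
m=(I[...,1]>125).astype(np.uint8);m[:160]=0;m[272:]=0;m[:,:212]=0;m[:,292:]=0
E=[]
for r in range(180,266,4):
    c=np.flatnonzero(m[r]);E.append((r,c.min()-.5,c.max()+.5))
E=np.array(E);z=d["pos"][2]-75.5
f=lambda c:(cast(c,z,"wrist",st)-d["pos"])@T
L,Q=f(E[:,[1,0]]),f(E[:,[2,0]]);C=(L+Q)/2
print("width",np.abs(L-Q)[:,1].round(1)[::4]);print(C[::3].round(2))
top=np.flatnonzero(m[:,252]);print("near end tool",f([[252,top.min()-.5]]))
p=np.polyfit(C[:,0],C[:,1],1);print("tilt",p)
E
```

```text
width [31.9 31.8 31.7 31.1 31.5 31.5]
[[ 33.34  -0.5   75.49]
 [ 27.07  -0.5   75.49]
 [ 20.67  -0.76  75.5 ]
 [ 14.14  -0.5   75.5 ]
 [  7.48  -0.51  75.5 ]
 [  0.66  -0.51  75.5 ]
 [ -6.3   -0.24  75.5 ]
 [-13.42  -0.52  75.5 ]]
near end tool [[37.19883433 -0.49560342 75.4924598 ]]
tilt [-0.00581725 -0.45506769]
```

Coupon is gripped straight: its near end sits at (346–442, 270), and the camera has about 0.5 mm lateral bias. Now setting it on the tongue and sliding it into the channel.

```bash
cat >> h.py <<'E'
YAW=.11; O=np.array([614.,-31.3]); AZ=np.pi+YAW
def P(x,y=0,z=0):
    c,s=np.cos(YAW),np.sin(YAW); return [O[0]+c*x-s*y,O[1]+s*x+c*y,z]
def pf(f):
    c,s=np.cos(YAW),np.sin(YAW); return np.array([c*f[0]+s*f[1],-s*f[0]+c*f[1],f[2]])
E
python3 - <<'E'
from h import *
env.reach(P(-162,0,130),down(AZ)); env.hold(.2)
f0=env.read_state()["force"]
print(env.move_l(P(-162,0,102.2),rate=50,f_stop=8),pf(env.read_state()["force"]-f0))
for x in (-140,-125,-110,-100,-88):
    s=env.move_l(P(x,0,102.2),rate=50,f_stop=10); st=env.read_state()
    print(x,s,pf(st["force"]-f0).round(2),(st["tool_pos"]-P(x,0,102.2)).round(1),st["width"].round(1),st["time_s"])
    if s: break
cv2.imwrite("pics/w4.png",cv2.resize(viewer.camera("wrist"),(512,384)))
cv2.imwrite("pics/t4.png",cv2.resize(viewer.camera("scene")[130:260,150:330],(720,520)))
E
```

```text
False [-0.07892082  0.55170382 -0.22922379]Traceback (most recent call last):
  File "<stdin>", line 7, in <module>
AttributeError: 'float' object has no attribute 'round'
```

```bash
python3 - <<'E'
from h import *
f0=env.read_state()["force"]
for x in (-125,-110,-100,-88):
    s=env.move_l(P(x,0,102.2),rate=50,f_stop=10); st=env.read_state()
    print(x,s,pf(st["force"]-f0).round(2),(st["tool_pos"]-P(x,0,102.2)).round(1),round(st["width"],1),st["time_s"])
    if s: break
cv2.imwrite("pics/w4.png",cv2.resize(viewer.camera("wrist"),(512,384)))
cv2.imwrite("pics/t4.png",cv2.resize(viewer.camera("scene")[130:260,150:330],(720,520)))
E
```

```text
-125 False [ 0.4  -0.48 -0.03] [ 0.3  0.  -0. ] 31.6 11.0
-110 False [ 1.37 -0.27  0.18] [ 0.2  0.1 -0.1] 31.5 11.45
-100 False [ 0.82 -0.55 -0.17] [0.4 0.  0. ] 31.5 11.8
-88 False [-0.12 -0.66  0.92] [0.4 0.  0. ] 31.4 12.1917
```

View pics/t4.png

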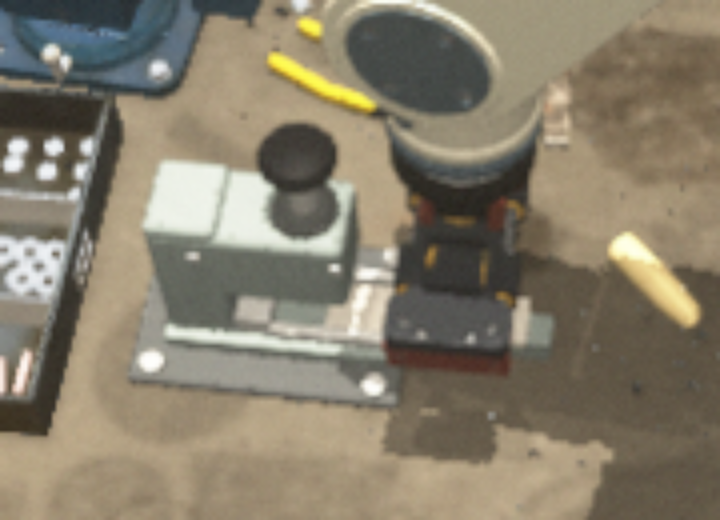

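Coupon front is in the channel between the rails under the head. Releasing and pushing from behind with closed fingers.

```bash
python3 - <<'E'
from h import *
set_gripper(50); env.move_l(P(-88,0,150),rate=120)
set_gripper(0); env.move_l(P(-152,0,150),rate=150); env.move_l(P(-152,0,102.5),rate=80,f_stop=8)
env.hold(.2); f0=env.read_state()["force"]
print(env.move_l(P(-112,0,102.5),rate=60,f_stop=12),pf(env.read_state()["force"]-f0))
s=env.move_l(P(-92,0,102.5),rate=15,f_stop=10); st=env.read_state()
print(s,pf(st["force"]-f0).round(2),"tcp press x",pf(st["tool_pos"]-P(0))[0],round(st["width"],1),st["time_s"])
env.hold(.4); st=env.read_state();print(pf(st["force"]-f0).round(2),pf(st["tool_pos"]-P(0)))
cv2.imwrite("pics/t5.png",cv2.resize(viewer.camera("scene")[130:260,150:330],(720,520)))
E
```

```text
False [-0.31748387  0.28170891  0.21866009]
True [-0.61  0.64  0.35] tcp press x -105.77905673664772 0.4 17.2333
[-0.36  0.37 -0.14] [-106.61110782    0.3448355   101.74517242]
```

View pics/t5.png

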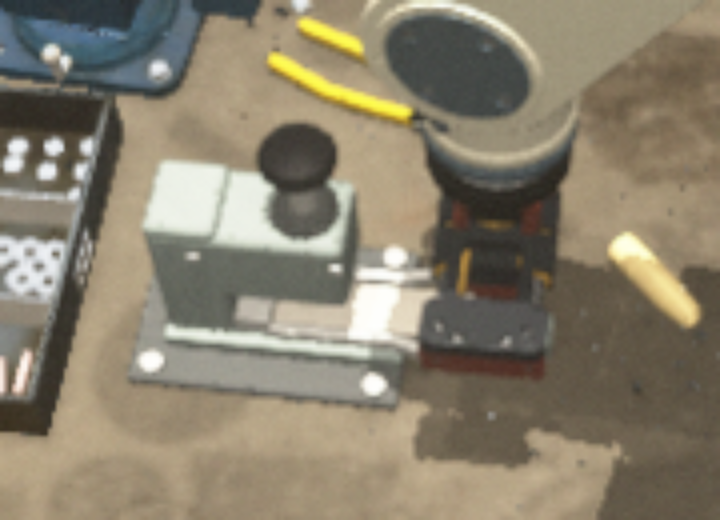

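Stopped at the expected position (near end about −95). The force relaxed afterwards, so I'll press again gently to confirm, then back off and measure.

```bash
python3 - <<'E'
from h import *
f0=env.read_state()["force"]
for i in range(14):
    env.move_l(P(-106.2+.3*i,0,102.5),rate=5); st=env.read_state(); f=pf(st["force"]-f0)
    print(i,f[0].round(2),pf(st["tool_pos"]-P(0))[0].round(2))
    if f[0]<-10: break
env.hold(.3);st=env.read_state();print(pf(st["force"]-f0).round(2),pf(st["tool_pos"]-P(0)))
env.move_l(P(-125,0,102.5),rate=40); env.move_l(P(-150,0,250),rate=200); 
env.reach(P(-120,0,300),down(AZ)); env.hold(.2)
st=env.read_state();im=viewer.camera("wrist");np.savez("w6.npz",im=im,pos=st["tool_pos"],q=st["orientation"])
px=proj([P(-142,0,20),P(-95,0,26)],"wrist",st);print(px,st["time_s"])
x,y=px[1].astype(int);c=im[y-60:y+60,x-80:x+80];print(x-80,y-60)
cv2.imwrite("pics/w6.png",cv2.resize(c,(640,480)))
E
```

```text
0 0.85 -106.12
1 0.88 -105.87
2 0.62 -105.59
3 0.86 -105.45
4 -2.3 -105.37
5 -3.58 -105.29
6 -5.29 -105.21
7 -6.46 -105.14
8 -6.56 -105.09
9 -7.97 -105.04
10 -8.38 -105.01
11 -8.07 -104.93
12 -9.64 -104.87
13 -10.48 -104.8
[-10.3   -2.25   8.26] [-104.82733201    0.1519234   102.21345484]
[[252.20519931 153.85572024]
 [252.21833635 195.22612994]] 23.7167
172 135
```

View pics/w6.png

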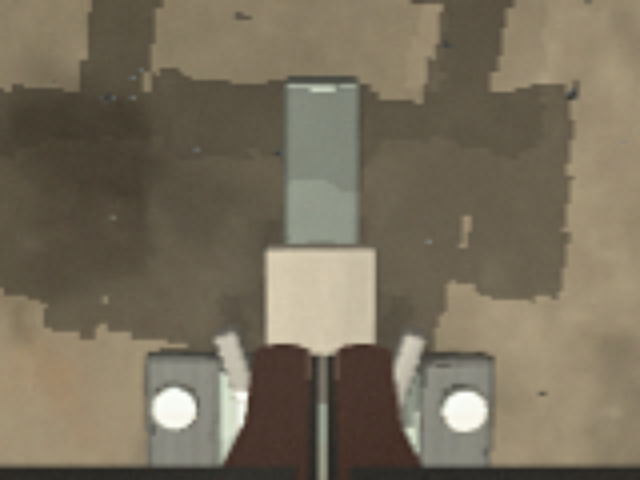

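Coupon is straight on the tongue; its near edge (crop row 246) is about where −95 mm projects, and the push met a firm stop. It is home. Now the knob.

```bash
python3 - <<'E'
from h import *
env.reach(P(0,0,300),down(AZ)); env.move_l(P(0,0,266),rate=80); env.hold(.4)
fz=lambda:env.read_state()["force"][2]
f0=np.mean([fz() for _ in range(3)])
s=env.move_l(P(0,0,229),rate=7,f_stop=10); st=env.read_state()
print(s,st["force"][2]-f0,st["tool_pos"][2],st["time_s"])
z=st["tool_pos"][2]; log=[]
for i in range(30):
    F=fz()-f0; log.append((round(z,2),round(env.read_state()["tool_pos"][2],2),round(F,1)))
    if F>14.3: break
    z-=.3 if F<9 else .15
    env.move_l(P(0,0,z),rate=5)
print(log)
h=[]
for _ in range(7): env.hold(.1); h.append(round(fz()-f0,1))
print("hold",h)
env.move_l(P(0,0,270),rate=25); env.hold(.2); print("end",fz()-f0,env.read_state()["time_s"])
env.move_l(P(0,0,330),rate=120)
env.reach(P(-150,0,300),down(AZ)); env.hold(.2)
st=env.read_state();im=viewer.camera("wrist");print(st["time_s"])
x,y=proj(P(-95,0,26),"wrist",st)[0];print(x,y)
a=cv2.resize(im[int(y)-60:int(y)+60,int(x)-80:int(x)+80],(400,300)); print(int(x)-80,int(y)-60)
b=cv2.resize(viewer.camera("scene")[120:240,170:330],(400,300))
cv2.imwrite("pics/f.png",np.hstack([a,b]))
E
```

```text
True 8.24581436303561 240.10722122468724 28.7
[(np.float64(240.11), np.float64(240.11), np.float64(8.2)), (np.float64(239.81), np.float64(240.43), np.float64(7.6)), (np.float64(239.51), np.float64(240.15), np.float64(8.2)), (np.float64(239.21), np.float64(239.96), np.float64(8.7)), (np.float64(238.91), np.float64(239.86), np.float64(9.7)), (np.float64(238.76), np.float64(239.73), np.float64(10.2)), (np.float64(238.61), np.float64(239.66), np.float64(11.3)), (np.float64(238.46), np.float64(239.57), np.float64(11.4)), (np.float64(238.31), np.float64(239.52), np.float64(12.4)), (np.float64(238.16), np.float64(239.41), np.float64(13.1)), (np.float64(238.01), np.float64(239.36), np.float64(12.9)), (np.float64(237.86), np.float64(239.3), np.float64(13.1)), (np.float64(237.71), np.float64(239.19), np.float64(13.4)), (np.float64(237.56), np.float64(239.1), np.float64(14.4))]
hold [np.float64(14.9), np.float64(14.4), np.float64(14.9), np.float64(15.8), np.float64(14.9), np.float64(13.9), np.float64(15.1)]
end -0.10525699318192994 34.3
35.8083
252.78726436531275 215.9190407058192
172 155
```

View pics/f.png

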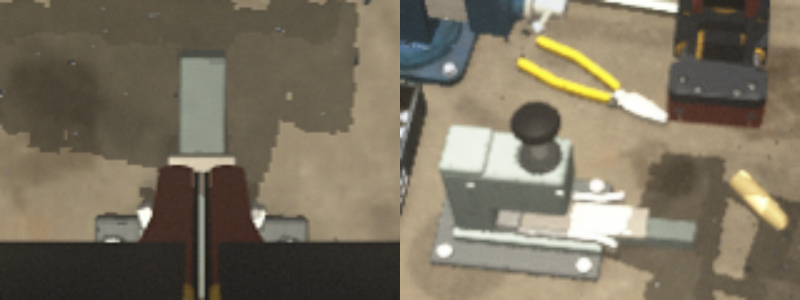

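Knob is fully up in the right panel. The coupon's near edge is at crop row 156, the same offset from prediction as before pressing, so it has not moved. Handing in.

```bash
python3 -c "
from station import workorder
print(workorder.sign_off())"
```

```text
the job is handed in; nothing more can be done
None
```

The coupon is stamped, still home in the press, and the job is handed in at about 36 s of the 72 s allowed. The sign-off gives no verdict.

- **Coupon:** I gripped it across its width, set it on the tongue and slid it between the rails. Closed fingers then pushed it against the back stop. I repeated the push gently to about 10 N and met a firm stop at the same place.
- **Stamping:** I pressed the knob past the soft stop to the stiff second stop at about 20 mm of travel, where the force grew at roughly the expected 7 N/mm. I held it at 14 to 16 N for 0.7 s, which puts about 7 N on the second stop, then let it come up again.
- **Last checks:** The final pictures show the knob fully up, the coupon straight, and the gripper clear of everything. None of the other objects was touched on purpose, but I checked them only by eye in parts of the pictures.
- **Disagreements:** The coupon's near edge measured about 1.5 mm deeper than the home position. That is within calibration error and was unchanged by the stamping. The top and wrist cameras differed by about 3 mm on the tongue's sideways position; I went mainly with the wrist camera, and the coupon slid in freely. The confirming push also showed about 8 N upward on the tool, which I did not explain, but the coupon showed no effect.

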